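# Hold a tweezer electrode at its marked gap in the dish

## Task

Press the sprung lever of the contact key down until its latch holds it, and leave it latched. Then lift the tweezer electrode out of its cradle by its two dark finger grips, squeeze it until its index pin stands midway between the two ribs on its gauge tongue (a 10 mm gap between the plates), and hold both plates inside the wide, straight-sided porcelain dish, near its middle and touching neither wall nor floor. Finish still holding it there with the gap steady, in the gripper alone, and leave the dish and the other things on the bench where they stand.

Things in the scene. Friction and masses are not known exactly. Their poses are not given: they have to be found in the camera images.
- key: Contact key fixed to the bench: grey base 190 x 60 x 20 mm, steel lever hinged between brass cheeks at one end, sprung latch pawl at the other. Origin: underside of the base; x runs along the lever from press end to hinge, z up. Hinge at x = 70 mm, 40 mm above the bench; the lever reaches 137 mm from it. The pawl's top is 66 mm high, its hook ends at x = -59 mm: do not press on it.
- key_lever (a joint): Angle of the key's lever, rad: 0 = sprung up, grows as the cap is pressed down. The latch snaps over the lever's nose a little past 0.28 and then holds it at about 0.28; stop at 0.36. Pressing takes about 3 N at first, about 10 N just before the latch. Let go before the latch, it springs back up.
- key_cap (a point): Centre of the top face of the lever's white round press cap (30 mm across, 16 mm tall). Lever up: 88 mm above the bench. Fingertips pressed straight down to 28 to 31 mm below that height latch it; the stop comes at 33 mm. It swings about the hinge, by about 9 mm towards -x of the key on the way down.
- tweezers: Loose tweezer electrode, 70 to 115 g: two steel limbs 175 mm long, 12 mm high, joined by a black hinge block and sprung apart. Origin: midway between the dark finger grips (limbs open), half-way up, 85 mm above the bench in the cradle. x points from hinge (x = -110 mm) to plates, y across the limbs, z up. Grips: flat pads at x = 0 outside both limbs, 16 mm long, 18 mm high.
- squeeze_limb (a joint): Angle of the hinged -y limb towards the +y limb, rad: 0 = open, 0.141 = marked gap, 0.19 = shut. Over the grips it measures 42 mm open and 26.4 mm at the marked gap; 1 mm less there is 1.55 mm less between the plates. The spring pushes on the grips with about 2 N open, 0.32 N more per mm of squeeze, 7 N at the marked gap.
- plate_a (a point): Centre of the inner face of the steel plate hanging from the end of the +y limb, at x = 60 mm and 52.5 mm below the tweezers' origin. Plate: 16 mm long, 25 mm high, 2.5 mm thick; its lower edge is 12.5 mm below this point.
- plate_b (a point): The same point of the plate on the hinged -y limb. The distance from plate_a to plate_b is the gap: 34 mm open, 10 mm at the mark.
- gauge_mark (a point): Midway between the two dark upright ribs (7 mm apart, 5 mm high) on the gauge tongue, a steel strip on top of the +y limb that reaches across at x = 40 mm. The index pin is the thin upright pin on the -y limb; it travels along the tongue's front edge and stands midway between the ribs at the marked gap.
- cradle: Wooden stand fixed to the bench, base 175 x 90 x 12 mm, in which the tweezers lie: rear block with low cheeks, and in front of the grips (x = 37 mm) a cross bar between two posts 90 mm high, 80 mm over both. Origin: on the bench below the grips, axes as the tweezers'. Lift straight up; 70 mm brings the plates over the bar.
- dish: Loose round porcelain dish, nearly straight-sided, 90 mm wide, 45 mm tall, 40 mm deep, inner diameter 82 mm at the mouth. Origin: centre of its underside. It stands on one side of the cradle, the key on the other.
- dish_rim (a point): Centre of the dish's mouth, 45 mm above the bench.
- beaker: Bystander, to be left alone: a glass beaker, 66 mm wide, 90 mm tall. Origin: centre of its underside.
- crucible: Bystander, to be left alone: a small porcelain crucible, 44 mm wide, 36 mm tall. Origin: centre of its underside.
- reagent: Bystander, to be left alone: an amber glass bottle, 56 mm wide, 110 mm tall. Origin: centre of its underside.
- stopper: Bystander, to be left alone: a cork stopper, 30 mm wide, 28 mm tall. Origin: centre of its underside.
- scoop: Bystander, to be left alone: a steel scoop with a spoon end lying on the bench, 170 mm long.
- weigh_jar: Bystander, to be left alone: a small capped glass jar, 48 mm wide, 60 mm tall. Origin: centre of its underside.
- mortar: Bystander, to be left alone: a round-bottomed porcelain mortar bowl, 70 mm wide, 40 mm tall. Origin: centre of its underside.
There are look-alikes about, which are no part of the job. Leave any red look-alike of the dish alone. Leave any pink look-alike of the key alone.

How it is judged:
By the outcome, as a careful person would: the job done as asked, in the order asked, and still so for the second after the job is handed in, while the arm keeps its last pose, push and grip.
It also fails if it takes over 64 s, if anything falls off the work surface, if the arm or the gripper's body presses on something with over 40 N, if the wrist force passes 120 N, or if a joint passes its speed limit or range.

## Robot

A 6-joint arm with a two-finger parallel gripper is mounted at the origin on the work surface. World frame = base frame: x ahead of the robot, y to its left, z up, the work surface at z = 0. Lengths are in m, angles in rad, forces in N, time in s.
With the tool pointing down it reaches from about 0.35 to 0.975 m from the base axis. Payload 7.1 kg.
Tool frame: the origin (TCP) lies at the very end of the fingers, on their centre line; the grasp point (between the pads) lies 19 mm behind it; z points along the fingers, y is the line along which they close (so a half turn about z gives the same grasp; the last joint's range is limited). The gripper opens to 88 mm and grips with 3 to 60 N. Pads are 20 mm wide; open, the fingers measure 115 mm over their backs; the gripper's body (75 mm by 178 mm) begins 61 mm behind the grasp point.
Start: joints at [-1.342, 0.423, 1.63, -0, 1.089, -0.019], TCP at [0.153, -0.606, 0.223] pointing down, gripper open.
Joint ranges: [-3, 3], [-0.9, 2.11], [0.09, 2.58], [-1.31, 4.45], [0.11, 2.69], [-2.54, 2.54]. Speed limits (rad/s): [2.39, 2.39, 3.01, 3.14, 3.14, 3.14].

## Interface

Orientations are given as a unit quaternion [x, y, z, w].
In Python, from station import bot gives the robot as it stands.
- The arm moves only by the tool drive_tool, never from a script. Its argument "steps" is a list of rows, each a list of 7 numbers: the shift along the world's x, y, z in units of 1 m (1.0 is 1 m), then the turn, a rotation vector about the world's x, y, z in units of 1.5 rad (1.0 is 1.5 rad), then the finger opening in mm, from 0 to 87.8. In form: [[dx, dy, dz, wx, wy, wz, hand], ...]. A call has 1 to 10 rows; each row is the pose to reach, as a shift and turn from the pose commanded when the call began; what a row does not reach only later rows make up. A row lasts 1/10 s, in which the tool goes at most 50 mm and 8.59 degrees, less where a joint would pass 70% of its speed; a pose out of reach is approached as far as the arm can. A call with a number of a shift or a turn outside -1 to 1 is refused whole. A call with a gripper value outside its range is refused whole. The fingers move at their own pace and stop on an object; "newtons" is the grip in N (left out, the last holds). Time passes only in rows, so rows that repeat a pose let the fingers close. It gives the time, the measured TCP pose, the force, the opening and the grip force at its end, in the units of the state.
- bot.sense(): the state, without advancing time (a new reading comes with each control period).
- bot.get_image(name): name is "scene" or "top" or "wrist"; returns a dict with "frame" (420x560x3 uint8, red, green, blue), "fx", "fy", "cx", "cy" (pixels), "cam_to_world" (4x4, takes a point from camera to world coordinates); the wrist camera has in their place "mount" (4x4, takes a point from camera to tool coordinates, whose origin is the TCP and whose axes are the flange's). Camera axes: x right, y down, z forward; pixel columns grow to the right and rows downward; lengths in m; the calibration is good to about 2 mm. The wrist camera is an equidistant fisheye: a pixel r from the principal point sees the ray r / f radians off the axis. A picture is of the moment at which its call begins: read the wrist's pose just before it. There is no depth.
- bot.close_job(): hands the job in; it is judged then, once.
The state is a dict: "t": time; "joint_positions": joint angles; "joint_velocities": joint speeds; "effort": joint torques, N m; "eef_pos": TCP position; "eef_rot": TCP orientation; "wrist_force": force on the tool from outside, world axes, zero at the start; "torque": the same for the moment, N m; "finger_gap": finger opening in m; "finger_force": force on a finger pad.
Only numpy, scipy, OpenCV 4.12 (cv2) and the standard library are available. Lean on these libraries where they do the work, as an engineer would, in place of code of your own. Each camera call takes 0.05 s, during which the arm holds its last target. There are 200 camera calls.

## Working session

There is one attempt and no reset: what is moved stays moved. The work goes in short steps, Python scripts to look and compute and a tool call to move; the robot and the scene stay as the last step left them, time stands still between calls to the robot, and variables do not carry over. Pictures are saved under pics/ and viewed, at most 10 in all, crops included, and the job is handed in when it is done.

Besides the shell and the picture viewer there is one more tool, called after "Call:" as name(argument=value, ...) on one line, values as JSON. drive_tool: Moves the arm, as the interface text tells. Shifts and turns lie within -1 to 1; 1 stands for 1 m of shift or 1.5 rad of turn. Its arguments: {"type":"object","properties":{"steps":{"type":"array"},"newtons":{"type":"number"}},"required":["steps"]}

```bash
mkdir -p pics
cat > h.py <<'E'
import numpy as np,cv2
from station import bot
from scipy.spatial.transform import Rotation as R
def snap(n,f):
    d=bot.get_image(n); cv2.imwrite(f'pics/{f}.png',d['frame'][:,:,::-1]); 
    np.savez(f'pics/{f}.npz',**{k:v for k,v in d.items()}); return d
def ray(d,u,v):
    T=np.array(d['cam_to_world']); r=np.array([(u-d['cx'])/d['fx'],(v-d['cy'])/d['fy'],1.])
    return T[:3,3],T[:3,:3]@r
def onz(d,u,v,z):
    o,r=ray(d,u,v); return o+r*(z-o[2])/r[2]
def proj(d,p):
    T=np.array(d['cam_to_world']); c=T[:3,:3].T@(np.array(p)-T[:3,3]); return d['fx']*c[0]/c[2]+d['cx'],d['fy']*c[1]/c[2]+d['cy']
E
python3 - <<'E'
from h import *
a=snap('top','top0');b=snap('scene','scene0')
for d in(a,b):print(d['fx'],d['cx'],d['cy'],np.round(d['cam_to_world'],3).tolist())
for n in('top0','scene0'):
    cv2.imwrite(f'pics/{n}L.png',cv2.resize(cv2.imread(f'pics/{n}.png'),(800,600),interpolation=cv2.INTER_CUBIC))
print(bot.sense())
E
```

```text
404.9064362230568 280.12263634703424 215.45999324683936 [[0.021, -0.989, 0.147, 0.341], [-1.0, -0.019, 0.016, -0.015], [-0.013, -0.147, -0.989, 1.28], [0.0, 0.0, 0.0, 1.0]]
433.4223113291495 286.4907104177217 210.2503302912846 [[-0.645, 0.633, -0.429, 0.981], [0.765, 0.532, -0.363, 0.402], [-0.002, -0.562, -0.827, 0.982], [0.0, 0.0, 0.0, 1.0]]
{'t': 0.1, 'joint_positions': array([-1.34201862e+00,  4.23742737e-01,  1.63061420e+00, -8.88851389e-06,
        1.08864554e+00, -1.89996079e-02]), 'joint_velocities': array([-0.00069456, -0.00089588, -0.00301891,  0.00083167, -0.00199639,
        0.00120637]), 'effort': array([-7.29376952e-04, -5.45614743e+01, -2.74324661e+01,  6.44584699e-02,
        1.88290532e-02, -2.61999975e-05]), 'eef_pos': array([ 0.15318616, -0.605401  ,  0.22199275]), 'eef_rot': array([ 9.92335109e-01,  1.23574003e-01, -7.77166978e-05, -7.00626992e-04]), 'wrist_force': array([-0.18332611, -0.3874957 ,  0.81380008]), 'torque': array([-0.02465644, -0.01747568, -0.0201491 ]), 'finger_force': 0.0, 'finger_gap': 0.08762612928407901}
```

View pics/top0L.png

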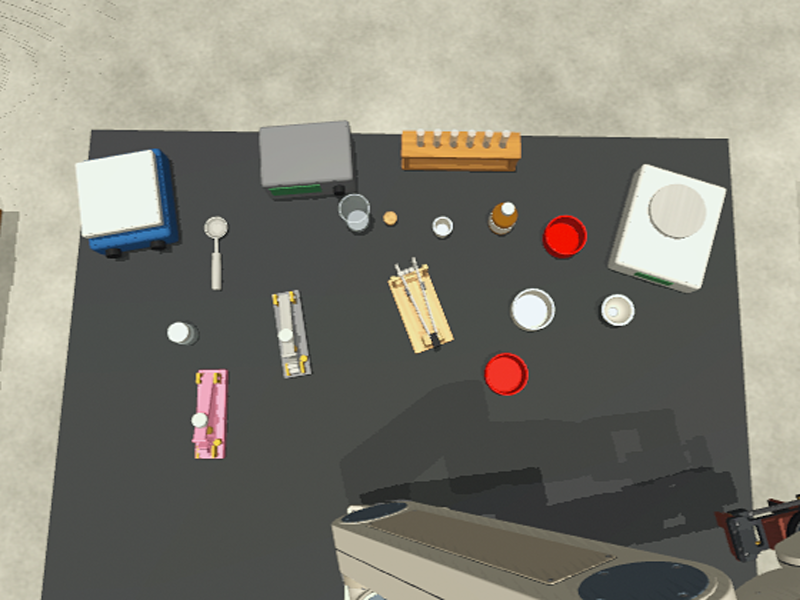

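View pics/scene0L.png

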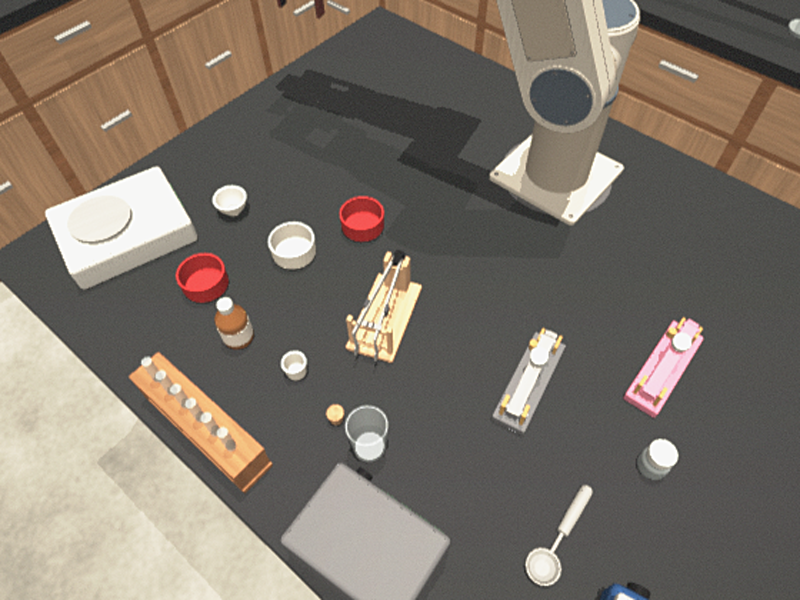

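Candidates in the top view (800x600 pixels): the key is grey (292,335), with a pink look-alike at (210,415). The dish is white and straight-sided (532,310); red look-alikes are at (565,237) and (506,374), the mortar is at (617,310) and the crucible at (442,227). I choose the grey key and the white dish at (532,310), and check them in close crops.

Run:
```python
import cv2,numpy as np
a=cv2.imread('pics/top0.png');b=cv2.imread('pics/scene0.png')
def c(i,x,y):return cv2.resize(i[y:y+75,x:x+100],(400,300),interpolation=cv2.INTER_CUBIC)
# native origins
cv2.imwrite('pics/c1.png',np.vstack([np.hstack([c(a,155,197),c(a,245,177)]),np.hstack([c(b,320,227),c(b,220,173)])]))
```

```text
(no output)
```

View pics/c1.png

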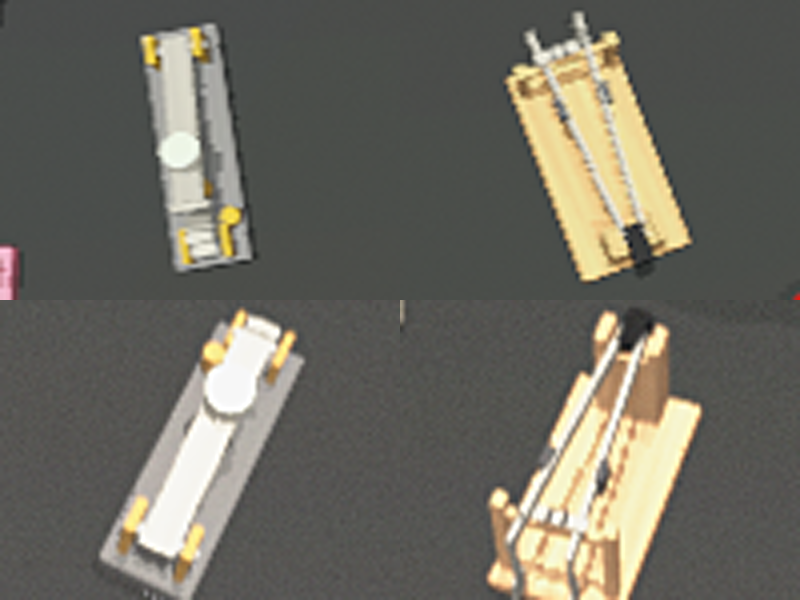

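The grey key's press end faces the robot and its hinge is at the far end; the cap is at native top pixel (200,234). The tweezers' grips are at about (286,205) and (296,200), with the plates at the far end.

```bash
cat > m.py <<'E'
from h import *
L=lambda f:dict(np.load(f'pics/{f}.npz'))
a=L('top0');b=L('scene0')
q=lambda ox,oy,x,y:(ox+(x+.5)/4-.5,oy+(y+.5)/4-.5)
def tri(pa,pb):
    o1,r1=ray(a,*pa);o2,r2=ray(b,*pb);r1/=np.linalg.norm(r1);r2/=np.linalg.norm(r2)
    s=np.linalg.lstsq(np.c_[r1,-r2],o2-o1,rcond=None)[0];p1=o1+s[0]*r1;p2=o2+s[1]*r2
    return (p1+p2)/2,np.linalg.norm(p1-p2)
P=lambda n,v:print(n,np.round(v,4))
K=lambda x,y:q(155,197,x,y);Kb=lambda x,y:q(320,227,x,y-300)
C=lambda x,y:q(245,177,x-400,y);Cb=lambda x,y:q(220,173,x-400,y-300)
P('cap top',onz(a,*K(180,150),.088));P('cap scene',onz(b,*Kb(232,384),.088));print(tri(K(180,150),Kb(232,384)))
cs=[onz(a,*K(*p),.02) for p in[(139,37),(215,25),(255,257),(177,270)]];c=np.mean(cs,0)
d=(cs[0]+cs[1]-cs[2]-cs[3])/2;P('key c',c);print(np.linalg.norm(d),np.linalg.norm(cs[0]-cs[1]),np.arctan2(d[1],d[0]))
g1,g2=tri(C(565,112),Cb(545,457)),tri(C(605,92),Cb(603,478));print(g1,g2)
G1,G2=onz(a,*C(565,112),.09),onz(a,*C(605,92),.09);P('grips',(G1,G2,(G1+G2)/2));
h=onz(a,*C(637,232),.092);P('hinge',h);v=(G1+G2)/2-h;print('yaw',np.arctan2(v[1],v[0]),np.linalg.norm(v))
e=onz(a,*C(510,78),.012)-onz(a,*C(583,280),.012);f=onz(a,*C(620,50),.012)-onz(a,*C(690,242),.012)
for w in(e,f):print('cradle yaw',np.arctan2(w[1],w[0]),np.linalg.norm(w))
# dish: mouth ellipse in both
for d,(x,y),z in((a,(373,217),.045),(b,(204,171),.045)):
    im=d['frame'][y-26:y+27,x-26:x+27].astype(int);m=((im.min(2)>110)&(im.max(2)-im.min(2)<60)).astype(np.uint8)
    n,l,s,ce=cv2.connectedComponentsWithStats(m);k=1+np.argmax(s[1:,4]);
    pts=np.argwhere(l==k)[:,::-1]+[x-26,y-26];hull=cv2.convexHull(pts.astype(np.float32))
    el=cv2.fitEllipse(hull);print(el);P('dish',onz(d,*el[0],z))
E
python3 m.py
```

```text
cap top [0.458 0.242 0.088]
cap scene [0.4606 0.2424 0.088 ]
(array([0.45848313, 0.24224805, 0.08480834]), np.float64(0.0009125118995070275))
key c [0.468 0.244 0.02 ]
0.18649537071797515 0.06082704648505822 0.21401112140868947
(array([ 0.5623595 , -0.02660942,  0.09434323]), np.float64(0.03753550393725964)) (array([ 0.56041587, -0.02818675,  0.07472436]), np.float64(0.03299048572307904))
grips [[ 0.5512 -0.012   0.09  ]
 [ 0.5669 -0.0416  0.09  ]
 [ 0.559  -0.0268  0.09  ]]
hinge [ 0.4622 -0.0667  0.092 ]
yaw 0.3908336668078236 0.10477342128300701
cradle yaw 0.3646341906804478 0.17109627005314013
cradle yaw 0.3574139523593895 0.16306499104679112
((372.6875305175781, 216.14971923828125), (29.608530044555664, 30.616424560546875), 77.3558349609375)
dish [ 0.5282 -0.2794  0.045 ]
((204.23245239257812, 170.79891967773438), (33.84516143798828, 34.438385009765625), 97.46110534667969)
dish [ 0.541  -0.2703  0.045 ]
```

Call:
drive_tool(steps=[[0.35,0.4,0.03,0,0,0,0],[0.35,0.4,0.03,0,0,0,0],[0.35,0.4,0.03,0,0,0,0],[0.35,0.4,0.03,0,0,0,0],[0.35,0.4,0.03,0,0,0,0],[0.35,0.4,0.03,0,0,0,0],[0.35,0.4,0.03,0,0,0,0],[0.35,0.4,0.03,0,0,0,0],[0.35,0.4,0.03,0,0,0,0],[0.35,0.4,0.03,0,0,0,0]], newtons=10)

```text
t: 1.1
eef_pos: [0.4829, -0.2283, 0.2509]
eef_rot: [0.992, 0.124, -0.0, -0.0]
wrist_force: [0.8, 0.1, 0.3]
finger_gap: 0.0112
finger_force: 0.0
```

Call:
drive_tool(steps=[[-0.05,0.445,-0.05,0,0,-0.02,0],[-0.05,0.445,-0.05,0,0,-0.02,0],[-0.05,0.445,-0.05,0,0,-0.02,0],[-0.05,0.445,-0.05,0,0,-0.02,0],[-0.05,0.445,-0.05,0,0,-0.02,0],[-0.05,0.445,-0.05,0,0,-0.02,0],[-0.05,0.445,-0.05,0,0,-0.02,0],[-0.05,0.445,-0.05,0,0,-0.02,0],[-0.05,0.445,-0.05,0,0,-0.02,0],[-0.05,0.445,-0.05,0,0,-0.02,0]])

```text
t: 2.1
eef_pos: [0.4309, 0.2194, 0.2002]
eef_rot: [0.994, 0.112, -0.0, -0.0]
wrist_force: [-0.2, -0.5, 1.3]
finger_gap: 0.0002
finger_force: 0.0
```

```bash
cat >> h.py <<'E'
def wray(d,s,u,v):
    x,y=(u-d['cx'])/d['fx'],(v-d['cy'])/d['fy'];t=np.hypot(x,y);k=np.sinc(t/np.pi)
    r=np.array([x*k,y*k,np.cos(t)]);M=np.array(d['mount']);Q=R.from_quat(s['eef_rot']).as_matrix()
    return s['eef_pos']+Q@M[:3,3],Q@M[:3,:3]@r
def wonz(d,s,u,v,z):
    o,r=wray(d,s,u,v);return o+r*(z-o[2])/r[2]
def wproj(d,s,p):
    M=np.array(d['mount']);Q=R.from_quat(s['eef_rot']).as_matrix()
    c=M[:3,:3].T@(Q.T@(np.array(p)-s['eef_pos'])-M[:3,3]);t=np.arctan2(np.hypot(c[0],c[1]),c[2]);h=np.hypot(c[0],c[1])
    return d['fx']*t*c[0]/h+d['cx'],d['fy']*t*c[1]/h+d['cy']
E
python3 - <<'E'
from h import *
s=bot.sense();print(s['eef_pos'],s['eef_rot'],s['wrist_force'])
d=snap('wrist','w1');print(d['fx'],np.round(d['mount'],3).tolist());print(wproj(d,s,[.459,.242,.088]))
im=cv2.imread('pics/w1.png');cv2.imwrite('pics/w1L.png',cv2.resize(im,(800,600)))
E
```

```text
[0.43091969 0.21943031 0.20022247] [ 9.93756571e-01  1.11569009e-01 -2.18805076e-04 -4.30642068e-04] [-0.24209025 -0.50683091  1.34975625]
325.19226210127806 [[-0.0, -0.966, -0.257, 0.07], [1.0, -0.0, -0.001, -0.001], [0.001, -0.257, 0.966, -0.162], [0.0, 0.0, 0.0, 1.0]]
(np.float64(259.955275206497), np.float64(170.73682751519075))
```

View pics/w1L.png

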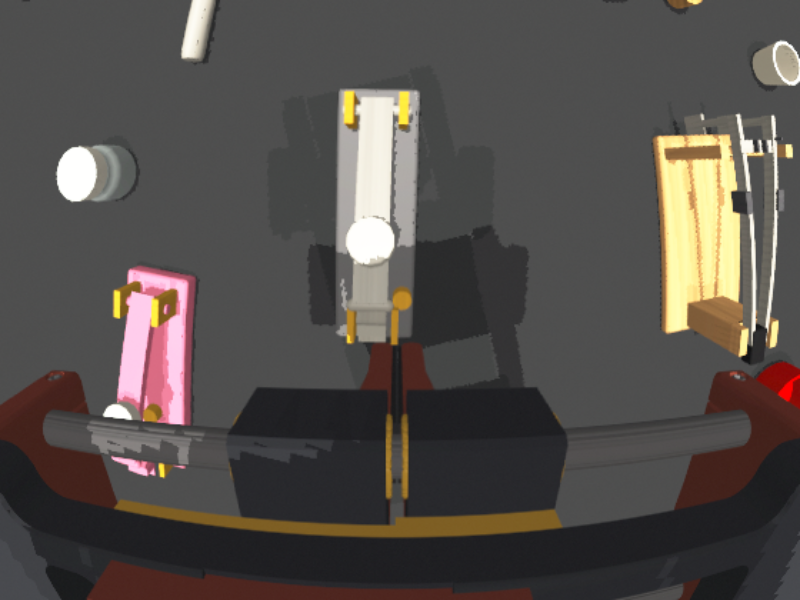

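The wrist view puts the cap at (370,241), within 2 mm of the estimate. The fingers are closed and aligned with the key.

Call:
drive_tool(steps=[[0.024,0.021,-0.04,0,0,0,0],[0.024,0.021,-0.08,0,0,0,0],[0.024,0.021,-0.1,0,0,0,0],[0.024,0.021,-0.1,0,0,0,0],[0.024,0.021,-0.1,0,0,0,0]])

```text
t: 2.65
eef_pos: [0.4563, 0.2347, 0.1011]
eef_rot: [0.994, 0.108, -0.0, 0.0]
wrist_force: [0.5, 0.5, 1.0]
finger_gap: 0.0005
finger_force: 0.0
```

Call:
drive_tool(steps=[[0.001,0.006,-0.008,0,0,0,0],[0.0,0.006,-0.014,0,0,0,0],[0.0,0.006,-0.02,0,0,0,0],[-0.001,0.006,-0.026,0,0,0,0],[-0.002,0.006,-0.032,0,0,0,0],[-0.003,0.006,-0.038,0,0,0,0],[-0.004,0.006,-0.042,0,0,0,0],[-0.004,0.006,-0.042,0,0,0,0]])

```text
t: 3.45
eef_pos: [0.4512, 0.2413, 0.0583]
eef_rot: [0.994, 0.109, -0.001, 0.0]
wrist_force: [-2.8, -2.7, 6.2]
finger_gap: 0.0007
finger_force: 3.3
```

Call:
drive_tool(steps=[[0,0,-0.001,0,0,0,0],[0,0,-0.001,0,0,0,0],[0,0,0.01,0,0,0,0],[0,0,0.03,0,0,0,0],[0,0,0.08,0,0,0,0],[0,0,0.13,0,0,0,0],[0,0,0.142,0,0,0,0],[0,0,0.142,0,0,0,0]])

```text
t: 4.25
eef_pos: [0.4534, 0.2425, 0.2033]
eef_rot: [0.994, 0.109, 0.003, -0.001]
wrist_force: [-0.2, -0.5, 0.6]
finger_gap: 0.0001
finger_force: 0.0
```

Run:
```python
from h import *
s=bot.sense();print(s['eef_pos'],s['eef_rot'],s['wrist_force'])
d=snap('wrist','w2')
im=cv2.imread('pics/w2.png')[50:250,180:360];cv2.imwrite('pics/w2L.png',cv2.resize(im,None,fx=2.5,fy=2.5))
print(wproj(d,s,[.459,.242,.088]),wproj(d,s,[.450,.240,.0605]))
```

```text
[0.45342577 0.24253472 0.20333033] [ 9.94065794e-01  1.08743908e-01  2.64621484e-03 -9.78311156e-04] [-0.16010725 -0.54821229  0.61460695]
(np.float64(280.51285791643863), np.float64(201.54999681391774)) (np.float64(280.29238679400174), np.float64(204.46956676724704))
```

View pics/w2L.png

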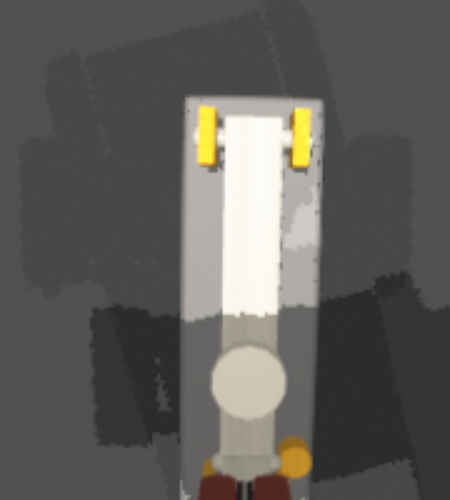

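The cap now looks about 30 px across and further away, at its predicted lower height, so the lever is latched. Next is the view of the tweezers.

Call:
drive_tool(steps=[[0.047,-0.293,0.047,0,0,0.1,70],[0.047,-0.293,0.047,0,0,0.1,70],[0.047,-0.293,0.047,0,0,0.1,70],[0.047,-0.293,0.047,0,0,0.1,70],[0.047,-0.293,0.047,0,0,0.1,70],[0.047,-0.293,0.047,0,0,0.1,70],[0.047,-0.293,0.047,0,0,0.1,70],[0.047,-0.293,0.047,0,0,0.1,70],[0.047,-0.293,0.047,0,0,0.1,70],[0.047,-0.293,0.047,0,0,0.1,70]])

```text
t: 5.3
eef_pos: [0.4983, -0.0497, 0.2467]
eef_rot: [0.983, 0.184, -0.001, -0.0]
wrist_force: [0.4, 0.1, -0.8]
finger_gap: 0.07
finger_force: 0.0
```

Run:
```python
from h import *
s=bot.sense();print(s['eef_pos'],s['eef_rot'],s['wrist_force'],s['finger_gap']);np.savez('pics/s3.npz',**s)
d=snap('wrist','w3')
print(wproj(d,s,[.5512,-.012,.09]),wproj(d,s,[.5669,-.0416,.09]),wproj(d,s,[.4622,-.0667,.09]))
im=cv2.imread('pics/w3.png')[10:280,130:430];cv2.imwrite('pics/w3L.png',cv2.resize(im,None,fx=2.2,fy=2.2,interpolation=cv2.INTER_CUBIC))
```

```text
[ 0.49828188 -0.04968614  0.24673395] [ 9.82966117e-01  1.83783427e-01 -1.02478824e-03 -4.64057527e-04] [ 0.39529955  0.11411737 -0.84944627] 0.06999023694408292
(np.float64(261.97506732001796), np.float64(133.51691057383397)) (np.float64(296.1939973891624), np.float64(129.51374464012184)) (np.float64(281.15253149675624), np.float64(234.00116452944278))
```

View pics/w3L.png

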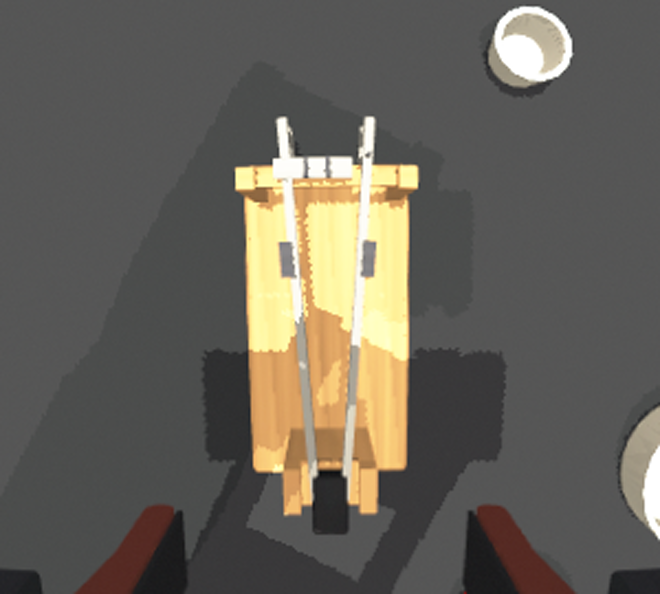

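Run:
```python
from h import *
d=dict(np.load('pics/w3.npz'));s=dict(np.load('pics/s3.npz'))
f=lambda u,v,z:wonz(d,s,(u+.5)/2.2-.5+130,(v+.5)/2.2-.5+10,z)
l,r=f(279,259,.094),f(376,259,.094);c=(l+r)/2;h=f(331,498,.091);pm=(f(236,178,.09)+f(418,178,.09))/2
print(l,r,c,h,pm,np.linalg.norm(l-r),np.linalg.norm(c-h))
w=l-r;print('yaw from grips',np.arctan2(-w[0],w[1]))
for a,b in((c,h),(pm,h),(pm,c)):
    v=a-b;print(np.arctan2(v[1],v[0]),np.linalg.norm(v))
w=f(236,178,.09)-f(418,178,.09);print('yaw posts',np.arctan2(-w[0],w[1]),np.linalg.norm(w))
print('tool yaw',2*np.arctan2(s['eef_rot'][1],s['eef_rot'][0]))
print('dish mouth wrist guess',)
```

```text
[ 0.55501489 -0.00516554  0.094     ] [ 0.5703069  -0.04461338  0.094     ] [ 0.56266089 -0.02488946  0.094     ] [ 0.46001986 -0.06646245  0.091     ] [ 0.59684701 -0.01143216  0.09      ] 0.04230812100541337 0.11078129029950994
yaw from grips 0.36981591007972725
0.3848374796169889 0.11078129029950994
0.382391492190616 0.147482203384265
0.37501870284613653 0.03695658856048967
yaw posts 0.3697338821637457 0.08020265558328339
tool yaw 0.3696683664731097
dish mouth wrist guess
```

Grips are at crop (287,259) and (368,259), width checking out at 42 mm. The centre is (0.5625, -0.025) at yaw 0.37, already aligned with the tool. Descending.

Call:
drive_tool(steps=[[0.03,0.012,-0.03,0,0,0,70],[0.064,0.024,-0.06,0,0,0,70],[0.064,0.024,-0.1,0,0,0,70],[0.064,0.024,-0.13,0,0,0,70],[0.064,0.024,-0.155,0,0,0,70],[0.064,0.024,-0.175,0,0,0,70],[0.064,0.024,-0.181,0,0,0,70],[0.064,0.024,-0.181,0,0,0,70]])

```text
t: 6.15
eef_pos: [0.5624, -0.0262, 0.0661]
eef_rot: [0.983, 0.184, -0.001, -0.0]
wrist_force: [0.5, 0.3, 0.6]
finger_gap: 0.0702
finger_force: 0.0
```

Call:
drive_tool(steps=[[0,0,0,0,0,0,44],[0,0,0,0,0,0,42],[0,0,0,0,0,0,40],[0,0,0,0,0,0,38],[0,0,0,0,0,0,36],[0,0,0,0,0,0,34],[0,0,0,0,0,0,34],[0,0,0,0,0,0,34]], newtons=15)

```text
t: 6.95
eef_pos: [0.5638, -0.0272, 0.0676]
eef_rot: [0.983, 0.183, 0.001, 0.0]
wrist_force: [0.3, 0.4, 7.6]
finger_gap: 0.0344
finger_force: 6.2
```

Call:
drive_tool(steps=[[0,0,0.003,0,0,0,34],[0,0,0.006,0,0,0,34],[0,0,0.01,0,0,0,34],[0,0,0.01,0,0,0,34],[0,0,0.01,0,0,0,34]])

```text
t: 7.45
eef_pos: [0.563, -0.0272, 0.0769]
eef_rot: [0.983, 0.183, 0.0, 0.0]
wrist_force: [-0.8, 0.6, -0.2]
finger_gap: 0.0343
finger_force: 4.3
```

Run:
```python
from h import *
s=bot.sense();print(s['eef_pos'],s['eef_rot'],s['wrist_force'],s['torque'],s['finger_gap'],s['finger_force'])
d=snap('wrist','w4');b=snap('scene','s4')
c=np.hstack([cv2.resize(d['frame'][90:390,140:420],(400,430)),cv2.resize(b['frame'][150:260,210:310],(400,430),interpolation=cv2.INTER_CUBIC)])
cv2.imwrite('pics/c4.png',c[:,:,::-1])
```

```text
[ 0.56303172 -0.02724945  0.07692881] [9.83144312e-01 1.82831232e-01 4.67641673e-05 1.20723499e-05] [-0.75076644  0.56773891 -0.15901439] [-0.00024085 -0.02641758  0.02676395] 0.034304489726062995 4.323979541659355
```

View pics/c4.png

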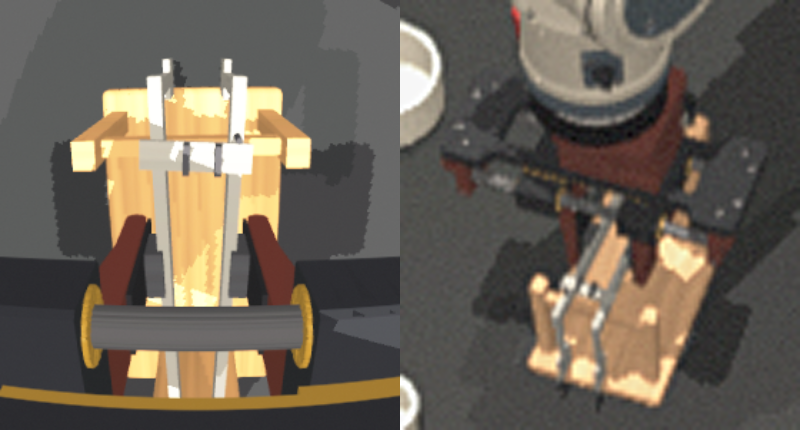

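Held, with the pin still outside the ribs. Lifting straight up, then squeezing further.

Call:
drive_tool(steps=[[0,0,0.02,0,0,0,34],[0,0,0.045,0,0,0,34],[0,0,0.075,0,0,0,34],[0,0,0.105,0,0,0,34],[0,0,0.125,0,0,0,34],[0,0,0.125,0,0,0,32],[0,0,0.125,0,0,0,30],[0,0,0.125,0,0,0,28],[0,0,0.125,0,0,0,26.5],[0,0,0.125,0,0,0,26.5]])

```text
t: 8.55
eef_pos: [0.5625, -0.0272, 0.2007]
eef_rot: [0.983, 0.183, -0.001, -0.0]
wrist_force: [1.0, -0.0, -0.4]
finger_gap: 0.0268
finger_force: 6.7
```

Call:
drive_tool(steps=[[0,0,0,0,0,0,26.5],[0,0,0,0,0,0,26.5]])

```text
t: 8.75
eef_pos: [0.563, -0.0272, 0.2015]
eef_rot: [0.983, 0.183, -0.0, -0.0]
wrist_force: [-0.7, -0.0, 0.3]
finger_gap: 0.0265
finger_force: 6.7
```

Run:
```python
from h import *
s=bot.sense();print(s['eef_pos'],s['eef_rot'],s['wrist_force'],s['torque'],s['finger_gap'],s['finger_force']);np.savez('pics/s5.npz',**s)
d=snap('wrist','w5')
c=np.vstack([cv2.resize(d['frame'][180:210,230:310],(800,300),interpolation=cv2.INTER_CUBIC),cv2.resize(d['frame'][90:240,180:380],(400,300),interpolation=cv2.INTER_CUBIC).repeat(1,0) if 0 else np.hstack([cv2.resize(d['frame'][90:390,140:420],(400,300)),cv2.resize(d['frame'][120:240,200:360],(400,300))])])
cv2.imwrite('pics/c5.png',c[:,:,::-1])
```

```text
[ 0.56295463 -0.02719877  0.2015194 ] [ 9.83136704e-01  1.82871969e-01 -2.45376782e-04 -6.51880715e-05] [-0.74310488 -0.03650068  0.34655966] [-0.01369499  0.01873909  0.035888  ] 0.02650635338034359 6.699696332216263
```

View pics/c5.png

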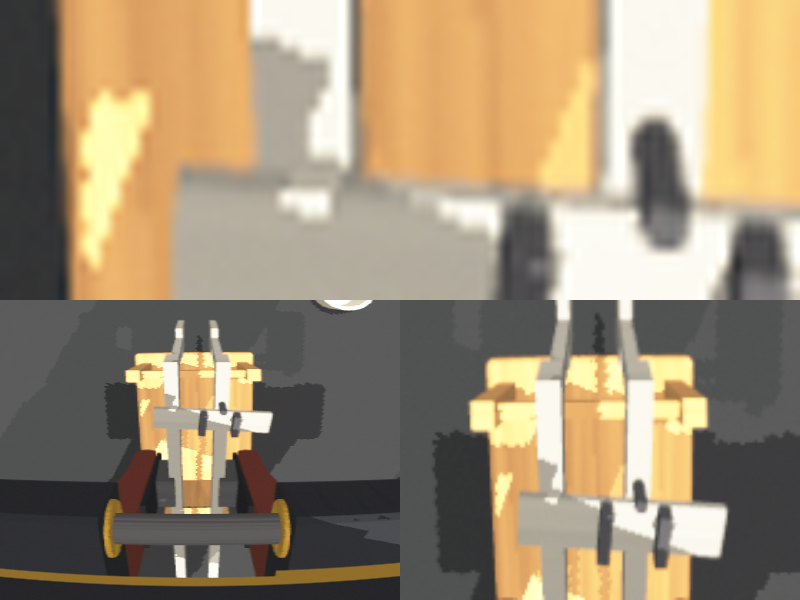

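The pin stands between the ribs, about 23/230 of the 7 mm rib spacing (0.7 mm) to the open side. I'll close by 0.5 mm and move over the dish.

Call:
drive_tool(steps=[[-0.01,-0.03,0,0,0,0,26.0],[-0.022,-0.07,0,0,0,0,26.0],[-0.035,-0.11,0,0,0,0,26.0],[-0.048,-0.15,0,0,0,0,26.0],[-0.061,-0.19,0,0,0,0,26.0],[-0.074,-0.23,0,0,0,0,26.0],[-0.084,-0.262,0,0,0,0,26.0],[-0.089,-0.278,0,0,0,0,26.0],[-0.089,-0.278,0,0,0,0,26.0],[-0.089,-0.278,0,0,0,0,26.0]])

```text
t: 9.8
eef_pos: [0.4741, -0.3047, 0.2017]
eef_rot: [0.983, 0.183, -0.0, -0.0]
wrist_force: [0.3, -0.3, -0.9]
finger_gap: 0.0257
finger_force: 7.0
```

Run:
```python
from h import *
s=bot.sense();print(s['eef_pos'],s['eef_rot'],s['wrist_force'],s['finger_gap'],s['finger_force']);np.savez('pics/s6.npz',**s)
d=snap('wrist','w6');f=d['frame']
c=np.vstack([cv2.resize(f[180:210,230:310],(800,300),interpolation=cv2.INTER_CUBIC),np.hstack([cv2.resize(f[40:265,130:430],(400,300)),cv2.resize(f[125:215,220:340],(400,300),interpolation=cv2.INTER_CUBIC)])])
cv2.imwrite('pics/c6.png',c[:,:,::-1])
t=np.linspace(0,2*np.pi,5)
print([np.round(wproj(d,s,[.530+.041*np.cos(k),-.283+.041*np.sin(k),.045]),1) for k in t])
```

```text
[ 0.47406561 -0.30466652  0.20168598] [ 9.83191399e-01  1.82577520e-01 -4.44326405e-05 -3.47438186e-04] [ 0.2682157  -0.26579827 -0.91792033] 0.02574512238239756 7.032345458865166
[array([293.4,  97.9]), array([238.9, 122.2]), array([263.4, 175.4]), array([317.1, 152. ]), array([293.4,  97.9])]
```

View pics/c6.png

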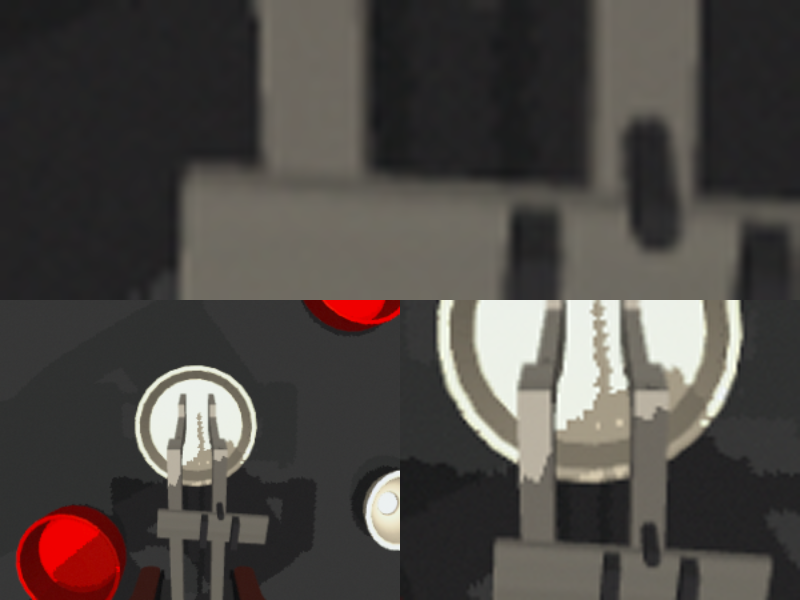

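The pin (652) is now midway between the ribs (535 and 766). The dish centre is within about 2 mm of the estimate. Lowering.

Call:
drive_tool(steps=[[0.002,0.001,-0.02,0,0,0,26.0],[0.002,0.001,-0.05,0,0,0,26.0],[0.002,0.001,-0.08,0,0,0,26.0],[0.002,0.001,-0.1,0,0,0,26.0],[0.002,0.001,-0.115,0,0,0,26.0],[0.002,0.001,-0.125,0,0,0,26.0],[0.002,0.001,-0.133,0,0,0,26.0],[0.002,0.001,-0.139,0,0,0,26.0],[0.002,0.001,-0.139,0,0,0,26.0],[0.002,0.001,-0.139,0,0,0,26.0]])

```text
t: 10.85
eef_pos: [0.4763, -0.3044, 0.0633]
eef_rot: [0.983, 0.183, 0.0, 0.0]
wrist_force: [-0.1, 0.2, -0.4]
finger_gap: 0.026
finger_force: 7.0
```

Run:
```python
from h import *
s=bot.sense();print(s['eef_pos'],s['eef_rot'],s['wrist_force'],s['torque'],s['finger_gap'],s['finger_force'])
d=snap('wrist','w7');f=d['frame'];b=snap('scene','s7');g=b['frame'];t=snap('top','t7')
z=lambda i,w,h:cv2.resize(i,(w,h),interpolation=cv2.INTER_CUBIC)
c=np.vstack([z(f[180:210,230:310],800,300),np.hstack([z(f[120:216,232:328],300,300),z(g[140:203,172:235],300,300),z(t['frame'][197:272,180:230],200,300)])])
cv2.imwrite('pics/c7.png',c[:,:,::-1])
```

```text
[ 0.47634677 -0.30442718  0.06329032] [9.83145538e-01 1.82824267e-01 2.66632091e-04 2.59530162e-04] [-0.07919235  0.17277905 -0.36514533] [-0.00994141  0.00196184  0.02797866] 0.02603233245666881 7.0316943526268005
```

View pics/c7.png

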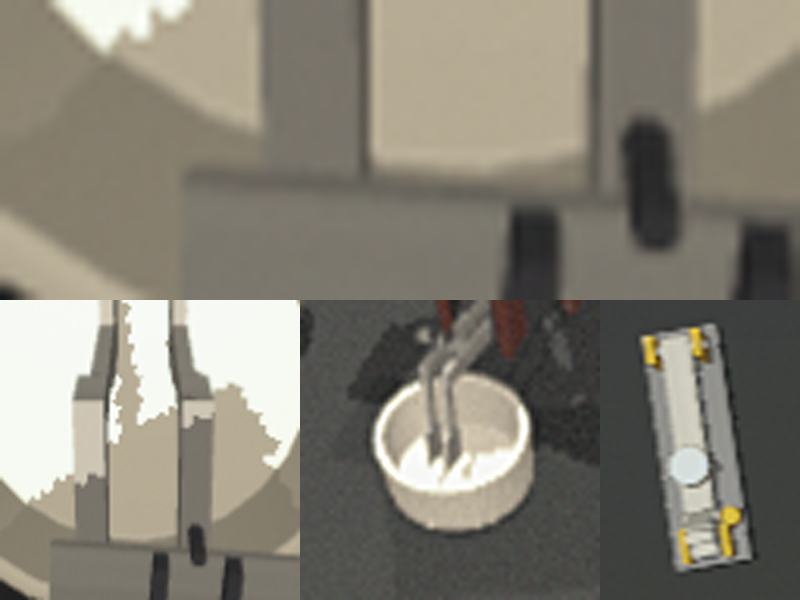

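The pin is still midway between the ribs, the plates hang free near the middle of the dish, and the key's cap is still down.

Call:
drive_tool(steps=[[0,0,-0.001,0,0,0,26.0],[0,0,-0.001,0,0,0,26.0],[0,0,-0.001,0,0,0,26.0],[0,0,-0.001,0,0,0,26.0],[0,0,-0.001,0,0,0,26.0]])

```text
t: 11.5
eef_pos: [0.476, -0.3042, 0.0618]
eef_rot: [0.983, 0.183, -0.0, -0.0]
wrist_force: [-0.8, 0.0, -0.7]
finger_gap: 0.0262
finger_force: 7.0
```

```bash
python3 -c "
from station import bot
s=bot.sense();print(s['finger_gap'],s['wrist_force']);print(bot.close_job())"
```

```text
0.026222335697626897 [-0.794309    0.04173146 -0.71619327]
the job is handed in; nothing more can be done
None
```

I handed the job in at about 11.5 s with no verdict returned: the key is latched, and the gripper holds the tweezers with the index pin midway between the ribs and both plates hanging free near the middle of the white dish.

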